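# Seat the raised pin of a moulding frame

## Robot

A 6-joint arm with a two-finger parallel gripper is mounted at the origin on the work surface. World frame = base frame: x ahead of the robot, y to its left, z up, the work surface at z = 0. Lengths are in mm, angles in rad, forces in N, time in s.
With the tool pointing down it reaches from about 275 to 750 mm from the base axis. Payload 10.2 kg.
Tool frame: the origin (TCP) lies midway between the tips of the shut fingers; the grasp point (between the pads) lies 19 mm behind it; z points along the fingers, y is the line along which they close (so a half turn about z gives the same grasp; the last joint's range is limited). The gripper opens to 85 mm and grips with 20 to 120 N. Pads are 22 mm wide; open, the fingers measure 114 mm over their backs; the gripper's body (76 mm by 85 mm) begins 54 mm behind the grasp point. The pads swing forward as they close: fully open they stand 13 mm farther back than shut.
Start: joints at [0.943, 0.313, 1.498, -0, 1.331, -0.223], TCP at [206.776, 482.571, 231.294] pointing down, gripper open.
Joint ranges: [-2.94, 2.94], [-0.97, 2.17], [0.19, 2.56], [-1.23, 4.37], [0.02, 3.11], [-2.88, 2.88]. Speed limits (rad/s): [2.39, 2.39, 3.01, 3.14, 3.14, 3.14].

## Interface

Orientations are given as a unit quaternion [w, x, y, z].
In Python, from rig import ctrl, capture, camera_info gives the robot as it stands.
- The arm moves only by the tool apply_moves, never from a script. Its argument "targets" is a list of rows, each a list of 3 entries, a list of its own where there are three numbers: the finger opening in mm, from 0 to 85.4, then the shift along the world's x, y, z in mm, then the turn, a rotation vector about the world's x, y, z in degrees. In form: [[grip, [dx, dy, dz], [rx, ry, rz]], ...]. A call has 1 to 20 rows; each row is the pose to reach, as a shift and turn from the pose commanded when the call began; what a row does not reach only later rows make up. A row lasts 1/10 s, in which the tool goes at most 50 mm and 8.59 degrees, less where a joint would pass 70% of its speed; a pose out of reach is approached as far as the arm can. A call with a gripper value outside its range is refused whole. The fingers move at their own pace and stop on an object; "squeeze" is the grip in N (left out, the last holds). Time passes only in rows, so rows that repeat a pose let the fingers close. It gives the time, the measured TCP pose, the force, the opening and the grip force at its end, in the units of the state.
- ctrl.sense(): the state, without advancing time (a new reading comes with each control period).
- capture(name): name is "scene" or "top" or "wrist"; returns (picture, depth): 384x512x3 uint8, blue, green, red; 384x512 float32, mm along the optical axis (not along the pixel's ray), 0 where there is no reading.
- camera_info(name): a dict with "vfov" (degrees; the focal length in pixels is half the picture's height over the tangent of half this angle, whatever the lens; pixels are square), "cx", "cy" (the principal point, pixels), "extrinsics" (4x4, takes a point from camera to world coordinates). Camera axes: x right, y down, z forward; pixel columns grow to the right and rows downward; lengths in mm; the calibration is good to about 2 mm. The wrist camera is an equidistant fisheye: a pixel r from the principal point sees the ray r / f radians off the axis. A picture is of the moment at which its call begins: read the wrist's pose just before it. camera_info takes no time and is no camera call; for the wrist camera it gives the pose at the moment of the call.
- ctrl.finish_job(): hands the job in; it is judged then, once.
The state is a dict: "time_s": time; "joints": joint angles; "dq": joint speeds; "tau": joint torques, N m; "eef_pos": TCP position; "ee_rot": TCP orientation; "force": force on the tool from outside, world axes, zero at the start; "wrist_torque": the same for the moment, N m; "grip_width": opening from 0.0 (shut) to 1.0 (fully open); "grip_force": force on a finger pad.
Only numpy, scipy, OpenCV 4.12 (cv2) and the standard library are available. Lean on these libraries where they do the work, as an engineer would, in place of code of your own. Each camera call takes 0.05 s, during which the arm holds its last target. There are 200 camera calls.

## Task

One of the two flat-headed pins in the corners of the grey moulding frame has crept up and stands clear of its collar. With your fingertips press that pin straight and gently down until it is fully home, like the other flat-headed pin, then withdraw. Do not pull on it, and touch nothing else: not the seated pin, the two tall guide pins, the frame, the wooden pattern, the tin or the hammer.

Things in the scene. Friction and masses are not known exactly. Their poses are not given: they have to be found in the camera images.
- frame: Fixed moulding frame: grey open box 200 x 160 mm on a plywood board 250 x 210 x 12 mm; walls 81 mm high, a solid 36 mm square column in each corner, top 87 mm above the bench. Origin: centre of the board's underside; x along the 200 mm side, z up. Column centres at x = +-83, y = +-63 mm; which pin stands in which varies. Must not be touched.
- raised_seat: Fixed steel collar, 26 mm across and 4 mm high, of the pin to be pressed, together with that pin. Origin: centre of the collar's underside, on the column top (87 mm above the bench).
- raised_pin_top (a point): Centre of the flat top of the pin to be pressed: steel head 22 mm across, 8 mm thick, on an 11 mm stem. At the start it is 28 to 34 mm above the column top (head 16 to 22 mm clear of its collar); fully home the head rests on the collar, its top 12 mm above the column top, 99 mm above the bench. z up.
- raised_pin (a joint): How far the pin to be pressed is down, m: starts at 0 to 0.006; 0.022 is fully home, against a solid stop. It slides vertically with about 4 N of friction and no spring (it stays where it is left), so press on through that force; at the stop the force rises sharply. It can be pulled up to -0.010, which is wrong. More than 40 N is too rough.
- seated_seat: The same collar with the identical pin that is already home (its head rests on the collar, top 12 mm above the column top). Origin: centre of the collar's underside. Must not be touched.
- seated_pin (a joint): How far the other flat-headed pin is down, m: 0.022 = home, and so it stays.
- guide_a: Fixed tall guide pin: steel, 16 mm across, 48 mm high with a tapered nose, on the same kind of collar. Origin: centre of its underside, on the column top. Must not be touched.
- guide_b: The other guide pin, identical to guide_a. Must not be touched.
- pattern: Loose small turned wooden pattern standing on the board inside the frame, 48 mm across the foot, 60 mm high (its top is below the rim). Origin: centre of its underside, z up. Leave alone.
- tin: Loose closed tin, 60 mm across, 120 mm high, standing on the bench beside the frame. Origin: centre of its underside, z up. Leave alone.
- hammer: Loose steel hammer with a wooden handle lying on the bench on the other side of the frame, 260 mm long along its x axis, head (about 90 mm wide) at +x. Origin: middle of its length, on the bench. Leave alone.

How it is judged (in metres and radians):
On the way:
1. the fingertips press on the raised pin (contact force between the fingers and raised_seat above 0.5 N).
At the end, for the whole second after the job is handed in: The raised pin is down to within 2.5 mm of fully home, the seated pin is still home (within 1.5 mm), and the pattern, tin and hammer are within 6 mm of where they started, pattern and tin upright (value of joint raised_pin above 0.0195 m and value of joint seated_pin above 0.0205 m and distance of each of pattern, tin, hammer from where it was at the start of the episode below 0.006 m and angle between each of pattern, tin's own z axis and vertical below 0.1 rad); the robot touches nothing.
It fails at once if something other than the raised pin is touched by the robot (over 1 N) (contact force between any of the fingers, the arm and seated_seat above 1 N or contact force between any of the fingers, the arm and guide_a above 1 N or contact force between any of the fingers, the arm and guide_b above 1 N or contact force between any of the fingers, the arm and frame above 1 N or contact force between any of the fingers, the arm and pattern above 1 N or contact force between any of the fingers, the arm and tin above 1 N or contact force between any of the fingers, the arm and hammer above 1 N).
It fails at once if a loose bystander is shifted by more than 6 mm or lifted (distance of any of pattern, tin, hammer from where it was at the start of the episode above 0.006 m).
It fails at once if a pin is pulled up by more than 3 mm from its start ((value of joint raised_pin below 0.003 m and distance of raised_pin_top from where it was at the start of the episode above 0.003 m) or value of joint seated_pin below 0.019 m).
It fails at once if the raised pin or its collar is pressed with more than 40 N (contact force between any of the fingers, the arm and raised_seat above 40 N).
It also fails if it takes over 32 s, if anything falls off the work surface, if the arm or the gripper's body presses on something with over 40 N, if the wrist force passes 120 N, or if a joint passes its speed limit or range.

## Working session

There is one attempt and no reset: what is moved stays moved. The work goes in short steps, Python scripts to look and compute and a tool call to move; the robot and the scene stay as the last step left them, time stands still between calls to the robot, and variables do not carry over. Pictures are saved under pics/ and viewed, at most 10 in all, crops included, and the job is handed in when it is done.

Besides the shell and the picture viewer there is one more tool, called after "Call:" as a command line: name --argument value ..., lists and objects as JSON in quotes. apply_moves: Moves the arm, as the interface text tells. Its arguments: {"type":"object","properties":{"targets":{"type":"array","items":{"type":"array"}},"squeeze":{"type":"number"}},"required":["targets"]}

```bash
mkdir -p pics
cat > h.py <<'E'
import numpy as np,cv2
from rig import ctrl,capture,camera_info
def cloud(name):
    ci=camera_info(name);im,d=capture(name)
    f=192/np.tan(np.radians(ci["vfov"])/2)
    v,u=np.mgrid[:384,:512]
    P=np.stack([(u-ci["cx"])/f*d,(v-ci["cy"])/f*d,d],-1)
    E=np.array(ci["extrinsics"]);return im,d,P@E[:3,:3].T+E[:3,3]
E
python3 - <<'E'
from h import *
s=ctrl.sense();print(s["time_s"],s["eef_pos"],s["ee_rot"],s["grip_width"])
out=[]
for n in("scene","top"):
    im,d,W=cloud(n);np.savez(n,im=im,d=d,W=W)
    cv2.imwrite(f"pics/{n}.png",cv2.resize(im,(800,600),interpolation=cv2.INTER_CUBIC))
    print(n,camera_info(n)["extrinsics"])
E
```

```text
0.0 [206.6190188  482.34457415 230.71744065] [-2.73020058e-04  2.01027003e-01  9.79585478e-01 -6.00307280e-04] 1.0001218091324564
scene [[-1.18863225e-01  5.87977124e-01 -8.00096516e-01  1.29800158e+03]
 [ 9.92792210e-01  8.28247526e-02 -8.66238288e-02  1.13835873e+02]
 [ 1.53349662e-02 -8.04625976e-01 -5.93583926e-01  6.48157078e+02]
 [ 0.00000000e+00  0.00000000e+00  0.00000000e+00  1.00000000e+00]]
top [[ 1.78107260e-02 -9.94372623e-01  1.04431150e-01  4.88016882e+02]
 [-9.99730463e-01 -1.61556333e-02  1.66732425e-02  1.39660164e+01]
 [-1.48922645e-02 -1.04699965e-01 -9.94392346e-01  8.99062041e+02]
 [ 0.00000000e+00  0.00000000e+00  0.00000000e+00  1.00000000e+00]]
```

View pics/scene.png

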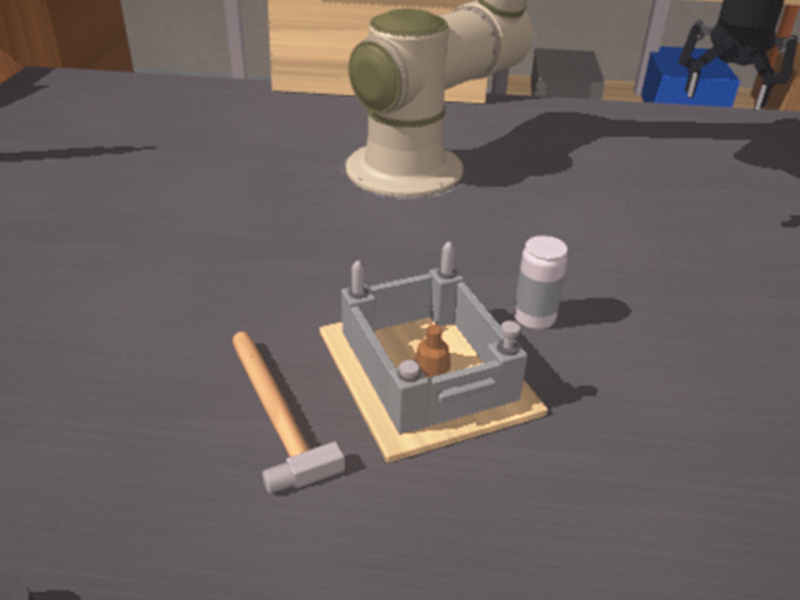

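View pics/top.png

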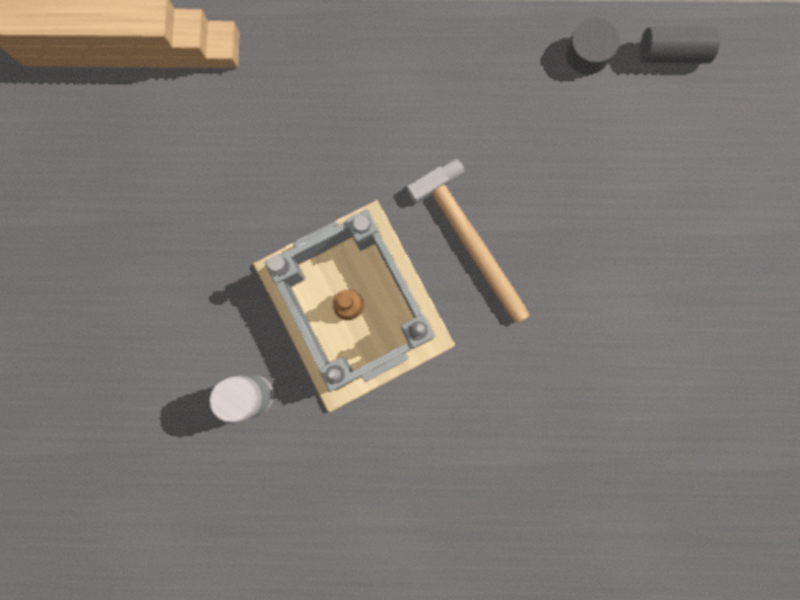

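In the scene view, the raised pin's head is at about (510,328), with its stem visible below, and the seated pin is at (409,370). In the top view, the raised pin is at (277,265), the seated pin at (362,224), the guides at (335,374) and (418,329), and the tin at (237,398).

Run:
```python
from h import *
for n,pts in(("top",dict(raised=(277,265),seated=(362,224),g1=(335,374),g2=(418,329),tin=(237,398))),("scene",dict(raised=(510,328),seated=(409,370)))):
    z=np.load(n+".npz");W=z["W"]
    for k,(u,v) in pts.items():
        u=int(u*.64);v=int(v*.64)
        w=W[v-14:v+15,u-14:u+15].reshape(-1,3)
        zc=W[v,u,2]
        m=w[abs(w[:,2]-zc)<4]
        mm=(m.min(0)+m.max(0))/2
        print(n,k,W[v,u].round(1),len(m),m.mean(0).round(1),mm.round(1),np.ptp(m,axis=0).round(1))
z=np.load("top.npz");im=z["im"][120:270,110:310]
cv2.imwrite("pics/crop.png",cv2.resize(im,(800,600),interpolation=cv2.INTER_CUBIC))
```

```text
top raised [617.2 181.6 115.9] 50 [619.6 182.6 118.4] [619.3 181.8 116.5] [20.2 20.6  6.6]
top seated [678.2  72.3  96.8] 82 [679.   71.7  98.1] [679.5  71.4  96.7] [22.5 19.5  7.8]
top g1 [475.   99.1 131. ] 40 [474.6 102.  130.5] [473.9 102.3 130.9] [13.9 14.2  7.2]
top g2 [534.2  -5.3 136.1] 15 [535.   -7.9 134. ] [534.4  -7.4 134.4] [8.1 7.9 3.5]
top tin [442.6 226.4 120.9] 560 [440.  231.3 120. ] [440.3 230.9 120.4] [52.2 50.6  6.9]
scene raised [623.2 181.6 120.1] 81 [622.5 183.  118.3] [622.3 182.7 118.3] [21.8 19.8  4.3]
scene seated [683.7  71.4  95.9] 110 [684.   72.9  96.7] [682.5  73.   95.7] [22.2 21.3  7.7]
```

View pics/crop.png

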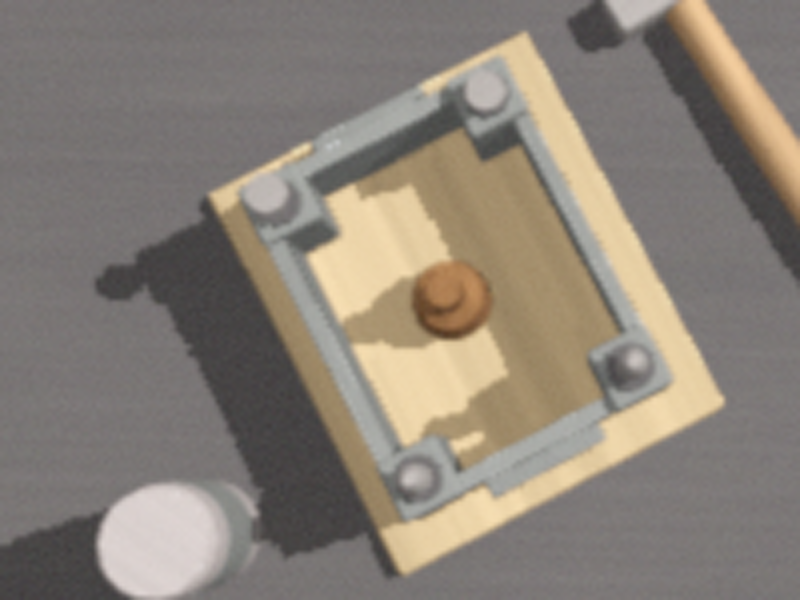

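Call:
apply_moves --targets '[[0,[40,-29,0],[0,0,0]],[0,[80,-58,0],[0,0,0]],[0,[120,-87,0],[0,0,0]],[0,[160,-116,0],[0,0,0]],[0,[200,-145,0],[0,0,0]],[0,[240,-174,0],[0,0,0]],[0,[280,-203,0],[0,0,0]],[0,[320,-232,0],[0,0,0]],[0,[360,-261,0],[0,0,0]],[0,[390,-283,0],[0,0,0]],[0,[414,-300,0],[0,0,0]],[0,[414,-300,-30],[0,0,0]],[0,[414,-300,-60],[0,0,0]],[0,[414,-300,-75],[0,0,0]],[0,[414,-300,-75],[0,0,0]],[0,[414,-300,-75],[0,0,0]]]'

```text
time_s: 1.7
eef_pos: [621.0, 182.6, 156.9]
ee_rot: [0.0, 0.201, 0.98, 0.0]
force: [0.7, 0.1, 0.2]
grip_width: 0.003
grip_force: 0.0
```

Run:
```python
from h import *
s=ctrl.sense();print(s["time_s"],s["eef_pos"],s["ee_rot"],s["grip_width"],s["force"])
im,d,W=cloud("scene");np.savez("s2",im=im,d=d,W=W)
a=im[130:280,230:430];a=cv2.resize(a,(800,600),interpolation=cv2.INTER_CUBIC)
cv2.imwrite("pics/s2.png",a)
w,_=capture("wrist");cv2.imwrite("pics/w2.png",cv2.resize(w,(800,600)))
```

```text
1.7 [620.99431026 182.58771986 156.85892362] [2.24180487e-04 2.01016932e-01 9.79587740e-01 5.61843989e-05] 0.0032471829480550172 [0.72897303 0.09785284 0.23085447]
```

View pics/s2.png

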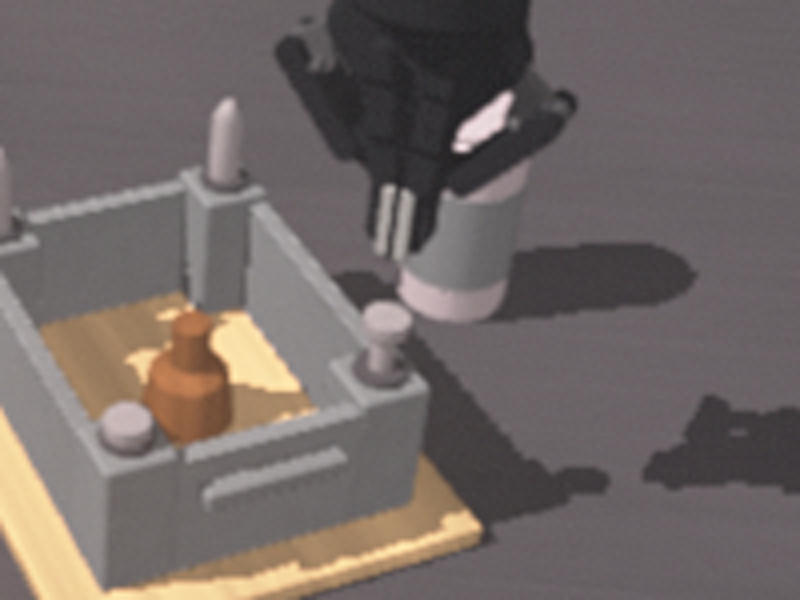

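View pics/w2.png

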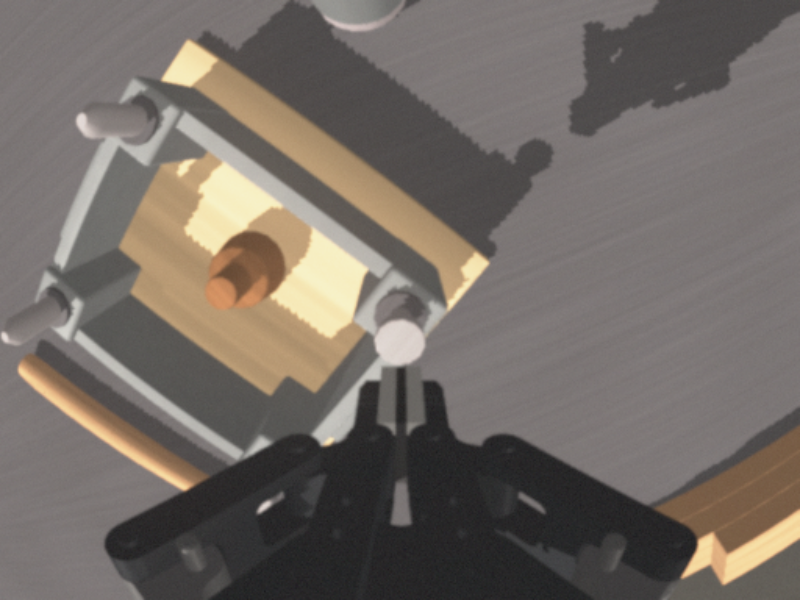

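The fingertips are shut at (393,258) in the scene crop, directly above the raised head at (387,312). In the wrist view the head is at (401,342) and the tips at (401,368). I'll check the offset with the wrist ray.

Run:
```python
from h import *
ci=camera_info("wrist");f=192/np.tan(np.radians(ci["vfov"])/2);E=np.array(ci["extrinsics"])
for u,v,z in((401,342,119),(401,368,157)):
    x,y=u*.64-ci["cx"],v*.64-ci["cy"];r=np.hypot(x,y);t=r/f
    d=E[:3,:3]@np.array([np.sin(t)*x/r,np.sin(t)*y/r,np.cos(t)])
    print((E[:3,3]+d*(z-E[2,3])/d[2]).round(1))
```

```text
[621.5 182.3 119. ]
[614.5 185.2 157. ]
```

Call:
apply_moves --targets '[[0,[0,0,-10],[0,0,0]],[0,[0,0,-20],[0,0,0]],[0,[0,0,-28],[0,0,0]],[0,[0,0,-34],[0,0,0]],[0,[0,0,-36],[0,0,0]],[0,[0,0,-37],[0,0,0]],[0,[0,0,-38],[0,0,0]],[0,[0,0,-39],[0,0,0]],[0,[0,0,-40],[0,0,0]],[0,[0,0,-41],[0,0,0]],[0,[0,0,-42],[0,0,0]],[0,[0,0,-42],[0,0,0]]]'

```text
time_s: 3.0
eef_pos: [620.8, 182.6, 114.1]
ee_rot: [0.0, 0.201, 0.98, 0.0]
force: [-2.3, -0.4, 2.5]
grip_width: 0.0
grip_force: 1.1
```

Call:
apply_moves --targets '[[0,[0,0,-1],[0,0,0]],[0,[0,0,-2],[0,0,0]],[0,[0,0,-3],[0,0,0]],[0,[0,0,-4],[0,0,0]],[0,[0,0,-5],[0,0,0]],[0,[0,0,-6],[0,0,0]],[0,[0,0,-7],[0,0,0]],[0,[0,0,-8],[0,0,0]],[0,[0,0,-9],[0,0,0]],[0,[0,0,-10],[0,0,0]],[0,[0,0,-11],[0,0,0]],[0,[0,0,-11],[0,0,0]]]'

```text
time_s: 4.2
eef_pos: [620.8, 182.6, 103.0]
ee_rot: [-0.0, 0.201, 0.98, -0.0]
force: [-0.3, 0.4, 2.4]
grip_width: -0.003
grip_force: 1.0
```

Call:
apply_moves --targets '[[0,[0,0,-0.5],[0,0,0]],[0,[0,0,-1],[0,0,0]],[0,[0,0,-1.5],[0,0,0]],[0,[0,0,-2],[0,0,0]],[0,[0,0,-2.5],[0,0,0]],[0,[0,0,-2.5],[0,0,0]]]'

```text
time_s: 4.8
eef_pos: [620.8, 182.6, 100.7]
ee_rot: [0.0, 0.201, 0.98, 0.0]
force: [-0.9, -0.3, 1.6]
grip_width: -0.002
grip_force: 1.4
```

Call:
apply_moves --targets '[[0,[0,0,-0.3],[0,0,0]],[0,[0,0,-0.6],[0,0,0]],[0,[0,0,-0.9],[0,0,0]],[0,[0,0,-1.2],[0,0,0]],[0,[0,0,-1.2],[0,0,0]]]'

```text
time_s: 5.3
eef_pos: [620.8, 182.6, 99.5]
ee_rot: [-0.0, 0.201, 0.98, 0.0]
force: [0.3, -0.7, 4.0]
grip_width: -0.002
grip_force: 1.6
```

Call:
apply_moves --targets '[[0,[0,0,-0.2],[0,0,0]],[0,[0,0,-0.4],[0,0,0]],[0,[0,0,-0.6],[0,0,0]],[0,[0,0,-0.6],[0,0,0]]]'

```text
time_s: 5.7
eef_pos: [620.8, 182.6, 99.1]
ee_rot: [0.0, 0.201, 0.98, 0.0]
force: [-2.2, 0.1, 4.7]
grip_width: 0.004
grip_force: 2.2
```

Call:
apply_moves --targets '[[0,[0,0,-0.2],[0,0,0]],[0,[0,0,-0.4],[0,0,0]],[0,[0,0,-0.4],[0,0,0]]]'

```text
time_s: 6.0
eef_pos: [620.8, 182.6, 99.0]
ee_rot: [0.0, 0.201, 0.98, 0.0]
force: [-2.2, 0.5, 6.9]
grip_width: 0.0
grip_force: 3.4
```

The force is rising while the tips stay at z = 99.0, so the pin is at its stop. I'll withdraw straight up with the fingers shut.

Call:
apply_moves --targets '[[0,[0,0,3],[0,0,0]],[0,[0,0,10],[0,0,0]],[0,[0,0,30],[0,0,0]],[0,[0,0,60],[0,0,0]],[0,[0,0,95],[0,0,0]],[0,[0,0,130],[0,0,0]],[0,[0,0,130],[0,0,0]],[0,[0,0,130],[0,0,0]]]'

```text
time_s: 6.8
eef_pos: [620.8, 182.6, 228.9]
ee_rot: [0.0, 0.201, 0.98, 0.0]
force: [0.2, 0.7, 0.1]
grip_width: 0.002
grip_force: 0.0
```

Run:
```python
from h import *
im,d,W=cloud("scene")
cv2.imwrite("pics/s3.png",cv2.resize(im[130:280,230:430],(800,600),interpolation=cv2.INTER_CUBIC))
w=W.reshape(-1,3)
for x,y in((621.5,182.5),(682,72.5)):
    m=w[(np.hypot(w[:,0]-x,w[:,1]-y)<8)&(w[:,2]<140)];print(len(m),np.median(m,axis=0).round(1))
print(ctrl.sense()["force"])
```

```text
35 [621.1 182.3  97.4]
44 [682.2  72.7  97.5]
[0.56541586 0.41124249 0.15697772]
```

View pics/s3.png

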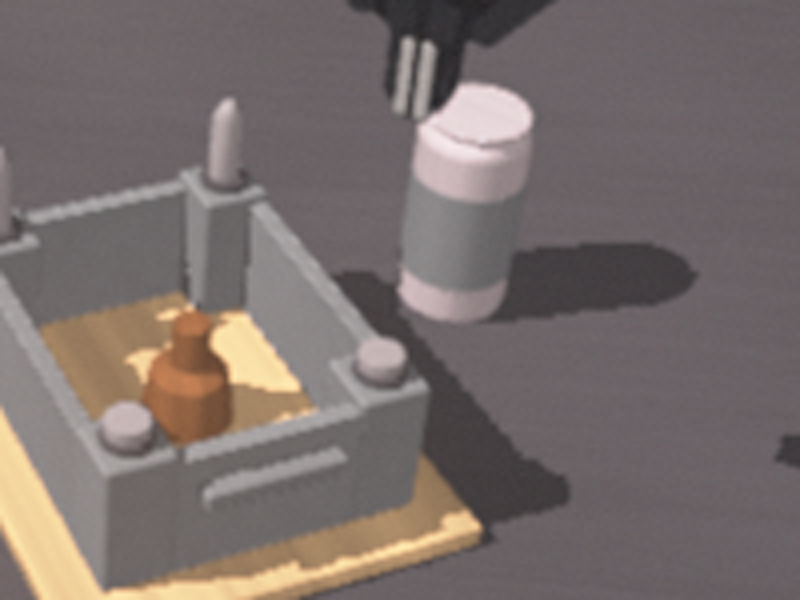

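Both heads now sit at the same height: the pressed pin at (382,360) and the other at (127,427). The gripper is clear and the other objects look undisturbed.

```bash
python3 -c "
from rig import ctrl
print(ctrl.finish_job())"
```

```text
the job is handed in; nothing more can be done
None
```

The raised pin is pressed fully home, level with the seated pin to within 0.1 mm by camera depth; the wrist force read at most about 7 N, the arm was withdrawn clear, and the job was handed in (no verdict was returned).

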